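# Refit the bayonet oil filler cap and snap the flap shut

## Task

The oil of the press's hydraulic unit has been topped up: put the filler cap that stands on the bench back on the filler neck, feel for the slots, push it down against its spring and turn it clockwise about a quarter turn until it clicks home. Then push the filler flap over its over-centre point so that it snaps fully shut. Leave the other things on the bench alone.

Things in the scene. Friction and masses are not known exactly. Their poses are not given: they have to be found in the camera images.
- cap: The loose filler cap, dark steel, 0.2 to 0.33 kg, standing upright on the bench on its nose. Origin at the centre of its underside, z up its axis. From below: a round nose 47 mm across and 24 mm tall (its lowest 8.5 mm taper to 39 mm), a round flange 90 mm across and 7 mm thick (z 24 to 31), and the grip bar on top.
- cap_bar (a point): Grip point on the cap's axis, 46 mm above the cap's origin: middle of the upright grip bar, 70 mm long along the cap's x, 15 mm thick along its y, 28 mm tall (z 31 to 59). Grip it from above across the 15 mm.
- cap_lugs (a point): On the cap's axis at the middle of the two bayonet lugs, 11.5 mm above the cap's origin. The lugs stand out of the nose below the ends of the grip bar, in line with it (cap's +x and -x), out to radius 32 mm; each is 12 mm wide and 6 mm thick. Turned half round the cap is the same.
- cap_flange (a point): On the cap's axis at the underside of its flange, 24 mm above the cap's origin. Its height over filler_mouth: 15.5 mm with the lugs on the lip; 11 mm with the lugs dropped into the slots; 0 to 1 mm pushed right down; 5 mm clicked home. Let go before the end of the turn it stays at 1.5 mm.
- filler_mouth (a point): Centre of the steel filler neck (80 mm across) at the top face of its lip, axes as the unit's. The lip is 8 mm thick with a 50 mm hole and two opposite slots 15.6 mm wide for the lugs. The line of the slots lies up to 30 degrees either way from the unit's x axis (the neck was screwed in by hand); no reading gives it: see it, or feel for it by turning the cap on the lip.
- filler_plate (a point): On the neck's axis, 13 mm below the lip: top of the sprung plate inside at rest; it pushes up with 6 N plus 0.7 N per mm. Cap pushed right down (about 11 N): it turns from the slots only clockwise (seen from above), 80 degrees to a stop. Let go there, it springs up 4 to 5 mm with a click, its lugs caught in notches under the lip, and no longer turns.
- well (a point): Centre of the filler well's mouth, level with the unit's top, on the neck's axis: a square recess 180 mm wide, sides along the unit's x and y, 85 mm deep; the neck stands in it, its lip 50 mm below the unit's top.
- flap (a joint): Angle through which the filler flap has been swung from its open stop: 0 open (leaning back 25 degrees past upright), where it starts; 2.0 rad shut flat over the well. A spring holds it at either stop; it flips over at about 0.8 rad. Pushing it off the open stop takes about 0.5 N m (3 N near its free edge).
- flap_hinge (a point): Middle of the flap's hinge line, 4 mm above the unit's top and 96 mm from the neck's axis on the unit's +y side; axes as the unit's, hinge line along x.
- flap_edge (a point): Middle of the flap's free edge; the green sheet-metal flap is 200 mm wide along x, 196 mm from hinge to free edge and 4 mm thick, its free edge turned up 6 mm (outwards). Its axes are the unit's while the flap is open and turn with it; its x stays along the hinge line.
- unit: The hydraulic unit, a fixed green sheet-metal casing 300 mm along x, 340 mm along y, 130 mm high, with the filler well and its flap in the top and a small gauge 60 mm tall in the far left corner. Origin at the centre of its underside; x away from the robot, turned up to 15 degrees.
- spanner: Bystander: a steel spanner 200 mm long, lying on the bench.
- oil_bottle: Bystander: a grey bottle 76 mm across, 190 mm tall; origin under its centre.
- blank: Bystander: a black rubber blank 90 x 55 x 30 mm; origin under its centre.
Things that resemble listed ones, but are neither listed nor needed, are in the scene too. Of the things that look like the cap, the largest one is meant.

How it is judged:
On the way:
1. the cap is clicked home and let go (z of cap_flange in the frame of filler_mouth between 0.003 and 0.0075 m and horizontal distance between cap_flange and filler_mouth below 0.004 m and contact force between the fingers and cap below 0.1 N), for 0.3 s.
At the end, for the whole second after the job is handed in: The cap is locked in the neck: upright within 0.08 rad, within 4 mm of the neck's axis, its flange 3 to 7.5 mm above the lip (home is 5 mm), at rest; and the flap is shut to within 0.05 rad. No bystander has moved more than 30 mm (z of cap_flange in the frame of filler_mouth between 0.003 and 0.0075 m and horizontal distance between cap_flange and filler_mouth below 0.004 m and angle between cap's own z axis and vertical below 0.08 rad and value of joint flap above 1.95 rad and linear speed of cap below 0.02 m/s); the robot touches nothing.
It fails at once if a bystander is moved by more than 30 mm (distance of any of spanner, oil_bottle, blank from where it was at the start of the episode above 0.03 m).
It also fails if it takes over 58 s, if anything falls off the work surface, if the arm or the gripper's body presses on something with over 40 N, if the wrist force passes 120 N, or if a joint passes its speed limit or range.

## Robot

A 7-joint arm with a two-finger parallel gripper is mounted at the origin on the work surface. World frame = base frame: x ahead of the robot, y to its left, z up, the work surface at z = 0. Lengths are in m, angles in rad, forces in N, time in s.
With the tool pointing down it reaches from about 0.4 to 0.85 m from the base axis. Payload 10.4 kg.
Tool frame: the origin (TCP) lies at the very end of the fingers, on their centre line; the grasp point (between the pads) lies 19 mm behind it; z points along the fingers, y is the direction in which the jaws open and shut (so a half turn about z gives the same grasp; the last joint's range is limited). The gripper opens to 85 mm and grips with 20 to 120 N. Pads are 22 mm wide; open, the fingers measure 114 mm over their backs; the gripper's body (76 mm by 85 mm) begins 54 mm behind the grasp point. The pads swing forward as they close: fully open they stand 13 mm farther back than shut.
Start: joints at [-1.338, 0.332, -0.065, 1.46, 0.022, 1.35, -0.088], TCP at [0.158, 0.605, 0.206] pointing down, gripper open.
Joint ranges: [-2.6, 2.6], [-0.5, 2.12], [-1.47, 1.34], [0.16, 2.42], [-1.27, 4.41], [0.06, 2.06], [-2.6, 2.6]. Speed limits (rad/s): [2.22, 2.22, 2.79, 2.79, 3.14, 3.14, 3.14].

## Interface

Orientations are given as a unit quaternion [w, x, y, z].
In Python, from workcell import robot, open_jaws, grasp, imaging, telemetry gives the robot as it stands. Calls block until the motion is done:
- robot.reach(position, orientation): joint-space move of the TCP to a pose.
- robot.line_to(position, ori=None, feed=0.15): straight line of the TCP; ori=None keeps the orientation; feed is the mean speed in m/s.
- robot.move_joints(angles): joint-space move.
- open_jaws() and grasp(grasp_force=None): open the fingers fully, or close them until they stop; grasp_force is the grip in N (None keeps the last).
- robot.sleep(seconds).
- robot.solve_ik(position, orientation): joint angles nearest the present ones, or None.
- imaging.read_camera(name): name is "side" or "top" or "wrist"; returns a dict with "frame" (420x560x3 uint8, red, green, blue), "mtx" (3x3 intrinsics, pixels), "cam_to_world" (4x4, takes a point from camera to world coordinates). Camera axes: x right, y up, looking along -z (the intrinsics and any distortion apply to the point x, -y, -z); pixel columns grow to the right and rows downward; lengths in m; the calibration is good to about 2 mm. A picture is of the moment at which its call begins. There is no depth.
A pose or a line that the arm cannot do raises robot.PlanningError and nothing moves.
- robot.close_job(): hands the job in, once; it reports no verdict.
Readings, each from a call of its own:
- telemetry.get_t(): time.
- telemetry.get_qpos(): joint angles.
- telemetry.get_dq(): joint speeds.
- telemetry.get_joint_torque(): joint torques, N m.
- telemetry.get_eef_pos(): TCP position.
- telemetry.get_eef_rot(): TCP orientation.
- telemetry.get_wrist_force(): force on the tool from outside, world axes, zero at the start.
- telemetry.get_torque(): the same for the moment, N m.
- telemetry.get_opening(): opening from 0.0 (shut) to 1.0 (fully open).
Only numpy, scipy, OpenCV 4.12 (cv2) and the standard library are available. Lean on these libraries where they do the work, as an engineer would, in place of code of your own. Each camera call takes 0.05 s, during which the arm holds its last target.

## Working session

There is one attempt and no reset: what is moved stays moved. The work goes in short steps, each a Python script; the robot and the scene stay as the last script left them, time stands still between calls to the robot, and variables do not carry over. Pictures are saved under pics/ and viewed, and the job is handed in when it is done.

```bash
ls; mkdir -p pics
python3 - <<'E'
from workcell import robot, imaging, telemetry
import cv2,numpy as np
for n in ["side","top","wrist"]:
    d=imaging.read_camera(n); cv2.imwrite(f"pics/a_{n}.png",d["frame"][:,:,::-1]); print(n,d["mtx"].tolist(),np.round(d["cam_to_world"],4).tolist(),[k for k in d])
print(telemetry.get_t(),telemetry.get_eef_rot())
E
```

```text
pics
side [[416.0060726880623, 0.0, 277.4218549452632], [0.0, 416.0060726880623, 208.02517812980423], [0.0, 0.0, 1.0]] [[0.988, 0.1086, -0.1094, 0.3841], [-0.1541, 0.6773, -0.7194, -0.8873], [-0.004, 0.7277, 0.6859, 0.925], [0.0, 0.0, 0.0, 1.0]] ['frame', 'mtx', 'cam_to_world']
top [[403.76619911750925, 0.0, 276.9130537341181], [0.0, 403.76619911750925, 209.04259065057542], [0.0, 0.0, 1.0]] [[-0.0249, 0.9919, -0.1245, 0.3996], [-0.9996, -0.0227, 0.019, -0.0816], [0.016, 0.1249, 0.992, 1.1194], [0.0, 0.0, 0.0, 1.0]] ['frame', 'mtx', 'cam_to_world']
wrist [[357.2132133445894, 0.0, 274.06816929699124], [0.0, 357.2132133445894, 214.14733907704476], [0.0, 0.0, 1.0]] [[0.2525, -0.9327, -0.2574, 0.0931], [0.9676, 0.2433, 0.0673, 0.6206], [-0.0002, -0.2661, 0.964, 0.3729], [0.0, 0.0, 0.0, 1.0]] ['frame', 'mtx', 'cam_to_world']
0.15 [-3.89900753e-05  1.27554361e-01  9.91831433e-01 -5.39626797e-04]
```

View pics/a_side.png

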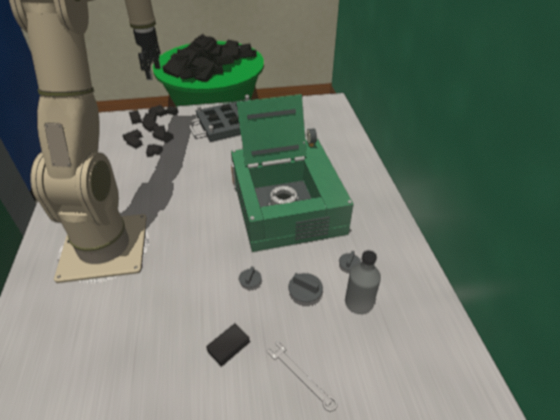

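View pics/a_top.png

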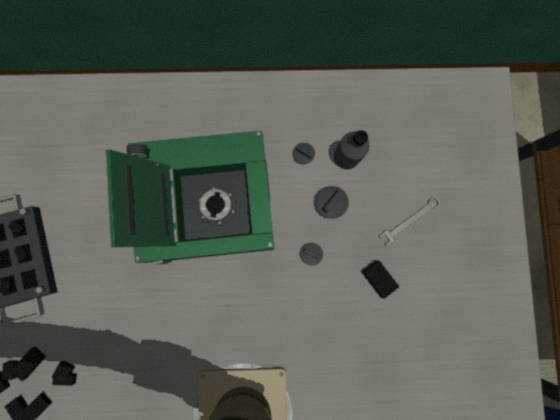

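View pics/a_wrist.png

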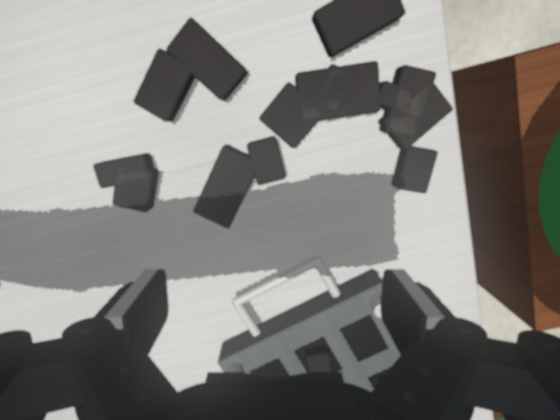

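The side and top pictures show the cap at side (306,289) and top (331,202). The neck is at side (284,195) and top (215,205), and the smaller caps are at top (303,153) and (311,254). I'll zoom in on both views and compute rays.

```bash
cat > h.py <<'E'
import numpy as np,cv2
from workcell import robot, open_jaws, grasp, imaging, telemetry
from scipy.spatial.transform import Rotation as R
def ray(d,uv):
    M=d["mtx"];c=np.array([(uv[0]-M[0,2])/M[0,0],-(uv[1]-M[1,2])/M[1,1],-1.])
    T=np.array(d["cam_to_world"]);return T[:3,3],T[:3,:3]@c
def onz(d,uv,z):
    o,r=ray(d,uv);return o+r*(z-o[2])/r[2]
def tri(*obs):
    A=np.zeros((3,3));b=np.zeros(3);L=[]
    for d,uv in obs:
        o,r=ray(d,uv);r=r/np.linalg.norm(r);P=np.eye(3)-np.outer(r,r);A+=P;b+=P@o;L.append((P,o))
    x=np.linalg.solve(A,b);return x,[round(float(np.linalg.norm(P@(x-o))),4) for P,o in L]
def proj(d,p):
    T=np.array(d["cam_to_world"]);c=T[:3,:3].T@(np.array(p)-T[:3,3]);M=d["mtx"]
    return np.array([M[0,2]-M[0,0]*c[0]/c[2],M[1,2]+M[1,1]*c[1]/c[2]])
def down(yaw):
    # tool z down; tool y axis at world angle yaw (jaw direction)
    y=np.array([np.cos(yaw),np.sin(yaw),0]);z=np.array([0,0,-1.]);x=np.cross(y,z)
    q=R.from_matrix(np.c_[x,y,z]).as_quat();return np.array([q[3],q[0],q[1],q[2]])
E
python3 - <<'E'
from h import *
S=imaging.read_camera("side");T=imaging.read_camera("top")
def crop(d,x0,y0,x1,y1,k,n):
    cv2.imwrite(n,cv2.resize(d["frame"][y0:y1,x0:x1,::-1],None,fx=k,fy=k,interpolation=cv2.INTER_CUBIC))
crop(T,100,120,280,270,4,"pics/b_top1.png");crop(T,280,120,400,300,3,"pics/b_top2.png")
crop(S,220,90,360,250,4,"pics/b_side1.png");crop(S,230,240,390,330,4,"pics/b_side2.png")
print(tri((T,(331,202)),(S,(306,289))),tri((T,(215,205)),(S,(284,195))))
print(onz(T,(331,202),.03),onz(T,(215,205),.095),onz(S,(284,195),.095))
for q in [(263,134),(272,249),(136,263)]: print(onz(T,q,.13))
E
```

```text
(array([ 0.55504461, -0.25300892,  0.01497777]), [0.0007, 0.0007]) (array([0.54690595, 0.05942148, 0.07434473]), [0.0019, 0.0019])
[ 0.55223208 -0.25062248  0.03      ] [0.54209801 0.05670551 0.095     ] [0.54485247 0.0366034  0.095     ]
[ 0.71562467 -0.07009123  0.13      ]
[ 0.42575136 -0.08606973  0.13      ]
[0.40012887 0.24316162 0.13      ]
```

View pics/b_top1.png

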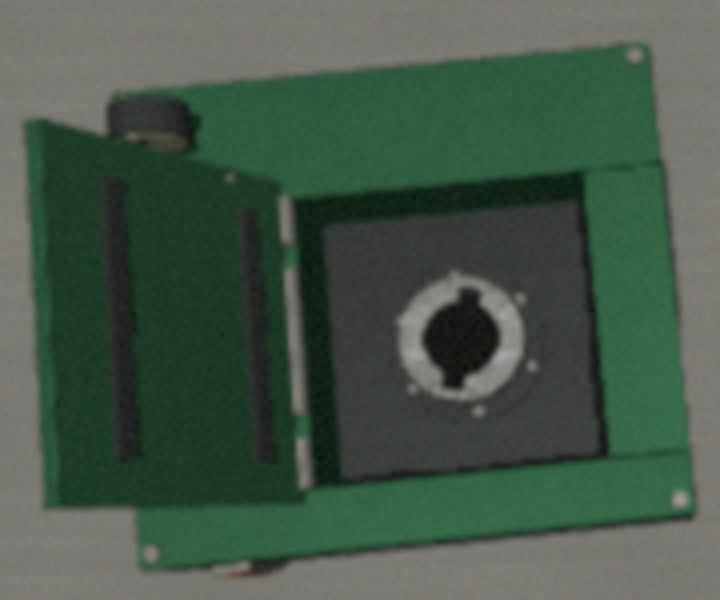

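View pics/b_top2.png

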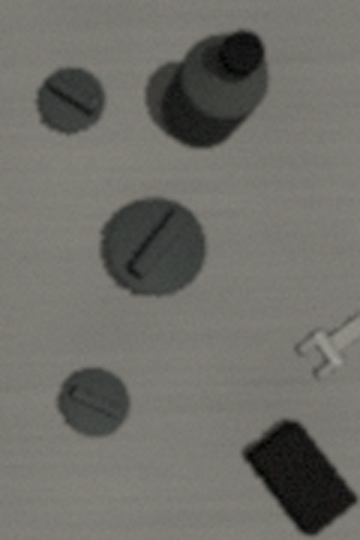

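View pics/b_side1.png

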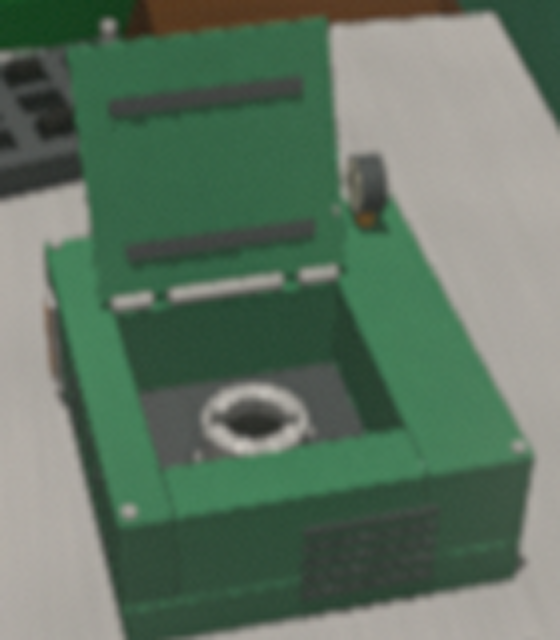

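Run:
```python
from h import *
C=[.553,-.251];N=[.545,.058]
for nm,p,yaws in [("cap",C,[55,-125]),("neck",N,[110,80,40,0,-20,-70,-100,-140,-180])]:
  for z in (.02,.1,.4):
    for y in yaws:
        q=robot.solve_ik(np.array([*p,z]),down(np.radians(y)))
        print(nm,z,y,None if q is None else np.round(q,2))
T=imaging.read_camera("top")
f=np.array([100,120]);a=onz(T,f+np.array([453,385])/4,.08);b=onz(T,f+np.array([470,292])/4,.08);print(a,b,np.degrees(np.arctan2(*(b-a)[[1,0]])))
print(telemetry.get_t())
```

```text
cap 0.02 55 [-0.1   0.51  0.58  1.73 -0.32  1.    1.55]
cap 0.02 -125 [-0.47  0.8   1.16  1.74 -0.8   1.15 -1.25]
cap 0.1 55 [-0.22  0.45  0.74  1.67 -0.32  1.15  1.56]
cap 0.1 -125 [-0.48  0.65  1.16  1.68 -0.62  1.24 -1.36]
cap 0.4 55 [-0.36  0.4   1.06  1.17 -0.35  1.75  1.56]
cap 0.4 -125 [-0.4   0.43  1.16  1.18 -0.4   1.77 -1.54]
neck 0.02 110 [-0.61  0.37  0.49  1.88 -0.22  0.94  1.91]
neck 0.02 80 [-0.64  0.38  0.53  1.89 -0.24  0.94  1.4 ]
neck 0.02 40 [-0.66  0.39  0.56  1.89 -0.25  0.94  0.71]
neck 0.02 0 [-0.68  0.39  0.58  1.89 -0.26  0.94  0.02]
neck 0.02 -20 [-0.69  0.39  0.6   1.89 -0.27  0.94 -0.32]
neck 0.02 -70 [-0.73  0.4   0.65  1.89 -0.3   0.94 -1.17]
neck 0.02 -100 [-0.77  0.41  0.69  1.89 -0.32  0.95 -1.67]
neck 0.02 -140 [-1.09  0.65  1.16  1.9  -0.69  1.06 -2.08]
neck 0.02 -180 [ 0.77  0.73 -1.25  1.81  0.75  1.17  2.42]
neck 0.1 110 [-0.65  0.27  0.53  1.82 -0.15  1.09  1.86]
neck 0.1 80 [-0.67  0.27  0.56  1.82 -0.16  1.09  1.34]
neck 0.1 40 [-0.69  0.27  0.58  1.82 -0.17  1.09  0.65]
neck 0.1 0 [-0.7   0.28  0.6   1.82 -0.17  1.09 -0.04]
neck 0.1 -20 [-0.71  0.28  0.61  1.82 -0.18  1.09 -0.39]
neck 0.1 -70 [-0.75  0.28  0.65  1.83 -0.19  1.1  -1.25]
neck 0.1 -100 [-0.76  0.29  0.67  1.83 -0.2   1.1  -1.77]
neck 0.1 -140 [-1.12  0.47  1.17  1.84 -0.47  1.15 -2.23]
neck 0.1 -180 [ 0.78  0.56 -1.24  1.75  0.56  1.24  2.54]
neck 0.4 110 [-0.73  0.14  0.63  1.33 -0.08  1.7   1.8 ]
neck 0.4 80 [-0.72  0.14  0.61  1.33 -0.08  1.7   1.28]
neck 0.4 40 [-0.74  0.14  0.64  1.33 -0.08  1.7   0.58]
neck 0.4 0 [-0.76  0.14  0.66  1.33 -0.09  1.7  -0.11]
neck 0.4 -20 [-0.77  0.14  0.67  1.33 -0.09  1.7  -0.46]
neck 0.4 -70 [-0.77  0.14  0.67  1.33 -0.09  1.7  -1.33]
neck 0.4 -100 [-0.75  0.14  0.65  1.33 -0.08  1.7  -1.86]
neck 0.4 -140 [-1.13  0.21  1.16  1.34 -0.2   1.71 -2.45]
neck 0.4 -180 None
[0.51496345 0.06340792 0.08      ] [0.57554958 0.05206017 0.08      ] -10.608550949781034
0.3
```

```bash
cat >> h.py <<'E'
import pickle
def snap(name):
    d=imaging.read_camera("wrist");pickle.dump(d,open(f"pics/{name}.pkl","wb"));cv2.imwrite(f"pics/{name}.png",d["frame"][:,:,::-1]);return d
E
python3 - <<'E'
from h import *
p=telemetry.get_eef_pos()
robot.line_to([p[0],p[1],.38],feed=.3)
robot.reach([.485,.058,.38],down(np.radians(80)));snap("n1")
robot.reach([.485,-.06,.38],down(np.radians(80)));snap("n2")
robot.reach([.553,-.251,.24],down(np.radians(55)));snap("c1")
robot.reach([.50,-.251,.24],down(np.radians(55)));snap("c2")
print(telemetry.get_t(),telemetry.get_wrist_force())
E
```

```text
5.35 [ 0.73862774  0.68957043 -0.82428159]
```

View pics/n1.png

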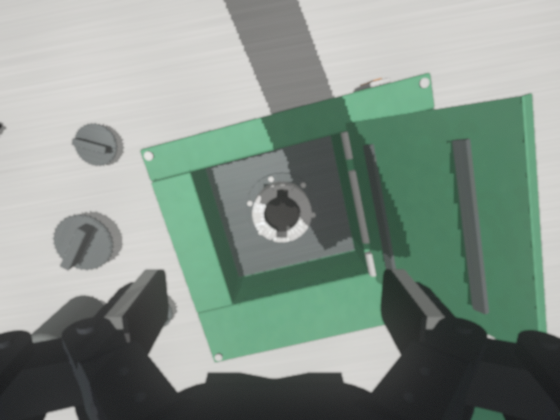

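View pics/n2.png

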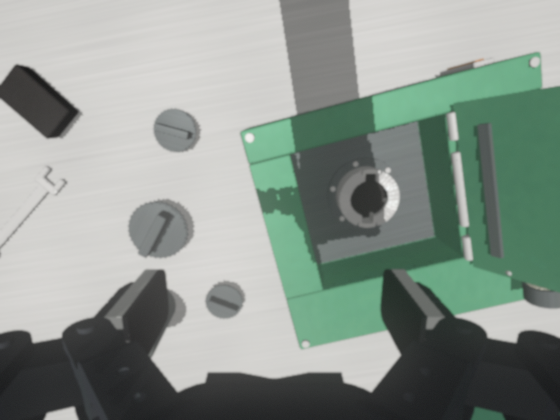

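View pics/c1.png

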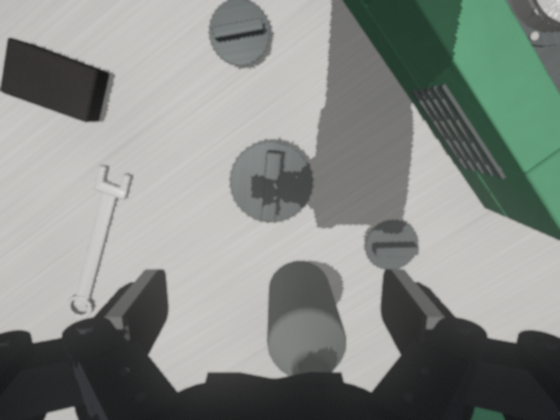

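View pics/c2.png

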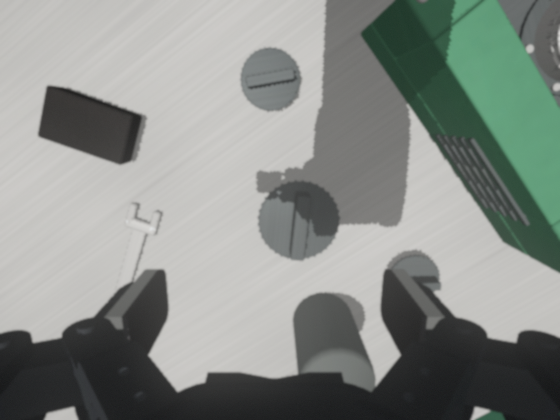

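Run:
```python
import cv2,numpy as np
L=[]
for n,(x0,y0,w) in {"n1":(232,162,100),"n2":(318,146,100),"c1":(222,130,100),"c2":(250,172,100)}.items():
    im=cv2.imread(f"pics/{n}.png")[y0:y0+w,x0:x0+w];L.append(cv2.resize(im,(300,300),interpolation=cv2.INTER_CUBIC))
cv2.imwrite("pics/z.png",np.vstack([np.hstack(L[:2]),np.hstack(L[2:])]))
```

```text
(no output)
```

View pics/z.png

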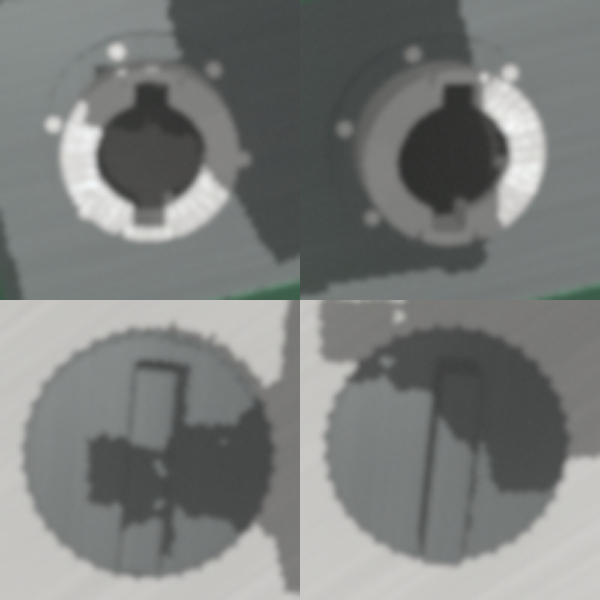

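```bash
cat > m.py <<'E'
from h import *
from scipy.optimize import least_squares
D={n:pickle.load(open(f"pics/{n}.pkl","rb")) for n in ["n1","n2","c1","c2"]}
O={"n1":(232,162),"n2":(318,146),"c1":(222,130),"c2":(250,172)}
def px(n,x,y): return (O[n][0]+(x+.5)/3-.5,O[n][1]+(y+.5)/3-.5)
def circ(P):
    s=least_squares(lambda v:np.hypot(P[:,0]-v[0],P[:,1]-v[1])-v[2],[*P.mean(0),.03],loss="soft_l1",f_scale=.0007);return s.x,np.abs(s.fun)
E
python3 - <<'E'
from m import *
# radial edges
def radial(n,c,rmin,rmax,sign,N=120):
    g=cv2.GaussianBlur(cv2.cvtColor(D[n]["frame"],cv2.COLOR_RGB2GRAY).astype(np.float32),(0,0),.8);out=[]
    for a in np.linspace(0,2*np.pi,N,endpoint=False):
        r=np.arange(rmin,rmax,.25);xs=(c[0]+r*np.cos(a)).astype(np.float32);ys=(c[1]+r*np.sin(a)).astype(np.float32)
        v=cv2.remap(g,xs[None],ys[None],cv2.INTER_LINEAR)[0];dv=np.gradient(v)*sign
        i=dv.argmax()
        if dv[i]>1.0: out.append((xs[i],ys[i],a))
    return np.array(out)
for lab,ns,cs,rr,zs in [("hole",("n1","n2"),[(282,213.5),(369,197.3)],(13,22,),(.07,.08,.09)),
                  ("flange",("c1","c2"),[(271,180.8),(299.2,220.3)],(36,46),(.02,.031,.04)),]:
  for z in zs:
    for n,c in zip(ns,cs):
        E=radial(n,c,*rr,1);P=np.array([onz(D[n],e[:2],z)[:2] for e in E])
        x,f=circ(P);print(lab,z,n,np.round(x,4),len(E),np.round(np.median(f),5))
b=[]
for n,(t,u) in {"n1":((150,86),(150,225)),"n2":((160,84),(150,231))}.items():
    p,q=[onz(D[n],px(n,*k),.08) for k in (t,u)];d=p-q;print(n,"slot",np.degrees(np.arctan2(d[1],d[0])),(p+q)/2,np.linalg.norm(d))
# bar top edges ends midpoint c1: top end mid, bottom end mid
for n,(t,u) in {"c1":((161,65),(142,268)),"c2":((161,60),(142,260))}.items():
    p,q=[onz(D[n],px(n,*k),.059) for k in (t,u)];d=p-q;print(n,"bar",np.degrees(np.arctan2(d[1],d[0])),(p+q)/2,np.linalg.norm(d))
# unit corners screws
for a,c in [((148,156),(249,138)),((218,357),(305,345)),((424,83),(535,62))]:
    print(tri((D["n1"],a),(D["n2"],c)))
E
```

```text
hole 0.07 n1 [0.5494 0.058  0.0249] 117 0.0005
hole 0.07 n2 [0.5493 0.0602 0.0249] 119 0.00058
hole 0.08 n1 [0.5466 0.0582 0.0244] 117 0.00049
hole 0.08 n2 [0.5466 0.0579 0.0244] 119 0.00057
hole 0.09 n1 [0.5439 0.0585 0.0239] 117 0.00048
hole 0.09 n2 [0.5439 0.0556 0.0238] 119 0.00056
flange 0.02 c1 [ 0.5548 -0.2539  0.0463] 120 0.00046
flange 0.02 c2 [ 0.5561 -0.2545  0.0462] 120 0.00029
flange 0.031 c1 [ 0.5532 -0.2527  0.045 ] 120 0.00045
flange 0.031 c2 [ 0.553  -0.2533  0.0449] 120 0.00029
flange 0.04 c1 [ 0.5519 -0.2517  0.0439] 120 0.00044
flange 0.04 c2 [ 0.5504 -0.2523  0.0438] 120 0.00028
n1 slot 170.45160201077337 [0.547553   0.05820338 0.08      ] 0.06528741589316571
n2 slot 170.2552743711986 [0.54727038 0.05861071 0.08      ] 0.06749586299084626
c1 bar 139.86083156077794 [ 0.55328201 -0.25137468  0.059     ] 0.06852444252679556
c2 bar 141.0721949045878 [ 0.55050291 -0.25169289  0.059     ] 0.0718203861880059
(array([ 0.43831308, -0.08130037,  0.13177146]), [0.0001, 0.0001])
(array([ 0.71879746, -0.05954386,  0.1311122 ]), [0.0008, 0.0008])
(array([0.41313946, 0.23670308, 0.13541876]), [0.0, 0.0])
```

Run:
```python
from h import *
C=[.5531,-.2530];q=down(np.radians(50.3))
robot.reach([*C,.16],q)
robot.line_to([*C,.034],feed=.12)
print(telemetry.get_eef_pos(),telemetry.get_wrist_force())
grasp(80)
print(telemetry.get_opening(),telemetry.get_eef_pos(),telemetry.get_wrist_force(),telemetry.get_torque())
robot.line_to([*C,.06],feed=.1)
robot.line_to([*C,.24],feed=.3)
print(telemetry.get_opening(),telemetry.get_eef_pos(),telemetry.get_wrist_force(),telemetry.get_torque(),telemetry.get_t())
snap("g1")
d=imaging.read_camera("side");cv2.imwrite("pics/g1s.png",d["frame"][:,:,::-1])
```

```text
[ 0.55363558 -0.25329836  0.03482126] [ 0.12632591 -0.76196661  0.10202968]
-0.0021776394310473917 [ 0.55308999 -0.2530134   0.03399574] [0.71260828 0.1633667  0.69694617] [ 0.03144204 -0.00949783  0.02890312]
-0.0033258022782041412 [ 0.55284636 -0.25269132  0.23929951] [ 0.06657881  0.05945723 -1.38918475] [-0.02221989  0.03412087  0.02621074] 8.9417
```

View pics/g1.png

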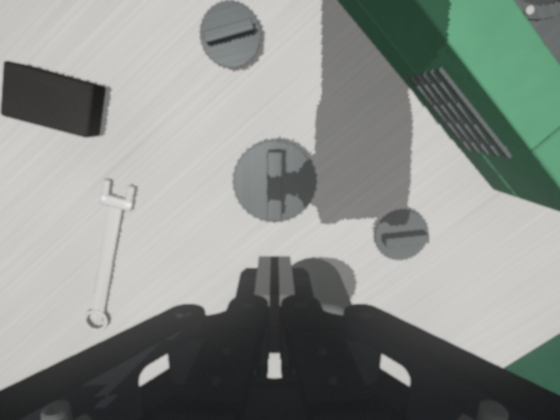

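View pics/g1s.png

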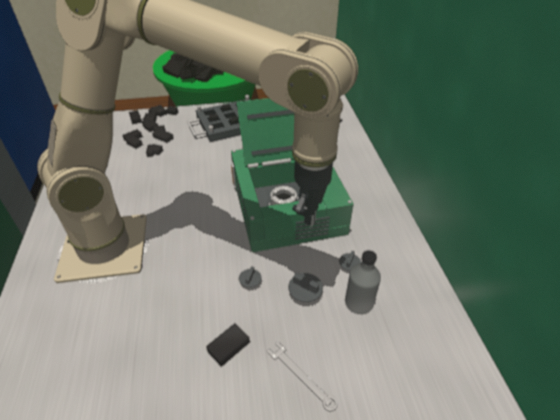

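Run:
```python
from h import *
p=telemetry.get_eef_pos();r=telemetry.get_eef_rot();print(p,r)
for n in ("wrist","side","top"):
    d=imaging.read_camera(n);print(n,proj(d,p),proj(d,[.5531,-.253,.031]));
    if n=="wrist":print(np.round(d["cam_to_world"],3))
    cv2.imwrite(f"pics/k_{n}.png",d["frame"][:,:,::-1])
    if n!="wrist":
        u=proj(d,p).astype(int);c=d["frame"][max(0,u[1]-60):u[1]+60,max(0,u[0]-60):u[0]+60,::-1];cv2.imwrite(f"pics/kz_{n}.png",cv2.resize(c,None,fx=4,fy=4))
```

```text
[ 0.55250875 -0.25248463  0.2384871 ] [-1.18312692e-03  3.39518504e-01  9.40598631e-01 -1.36630654e-05]
wrist [275.08006311 252.98810306] [274.40844836 181.88766152]
[[ 0.638 -0.743 -0.203  0.501]
 [ 0.77   0.616  0.168 -0.211]
 [ 0.001 -0.263  0.965  0.407]
 [ 0.     0.     0.     1.   ]]
side [308.79185434 230.61133622] [305.26984347 285.4995215 ]
top [345.81565969 188.50296705] [331.90974087 201.61372478]
```

View pics/kz_side.png

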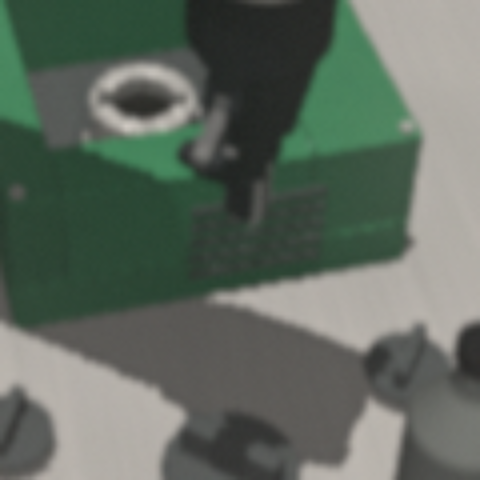

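View pics/kz_top.png

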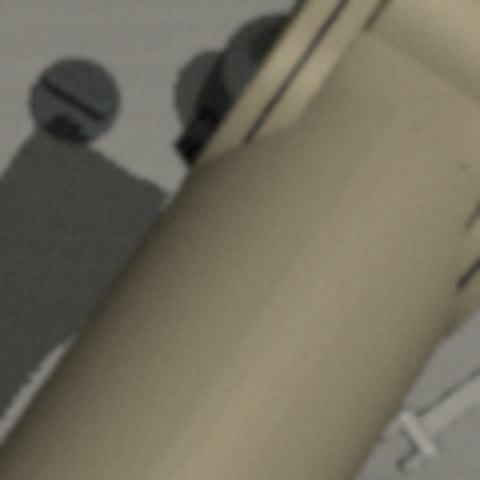

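Run:
```python
from h import *
p=telemetry.get_eef_pos()
dw=imaging.read_camera("wrist");ds=imaging.read_camera("side")
for h in (0,.005,.01,.015,.02,.03): print(h,proj(dw,p+[0,0,h]),proj(ds,p+[0,0,h]))
a=cv2.resize(dw["frame"][130:280,220:340,::-1],None,fx=4,fy=4,interpolation=cv2.INTER_CUBIC)
b=cv2.resize(ds["frame"][200:320,260:350,::-1],None,fx=5,fy=5,interpolation=cv2.INTER_CUBIC)
cv2.imwrite("pics/l1.png",a);cv2.imwrite("pics/l2.png",b)
```

```text
0 [275.07689073 252.97552848] [308.89361677 230.55257727]
0.005 [275.11103032 256.74001887] [308.99931076 229.02804522]
0.01 [275.14710518 260.71790765] [309.10577706 227.49237333]
0.015 [275.18528468 264.92786957] [309.21302417 225.94543905]
0.02 [275.22575853 269.39082385] [309.32106071 224.38711803]
0.03 [275.31446942 279.17276121] [309.5395372  221.23580915]
```

View pics/l1.png

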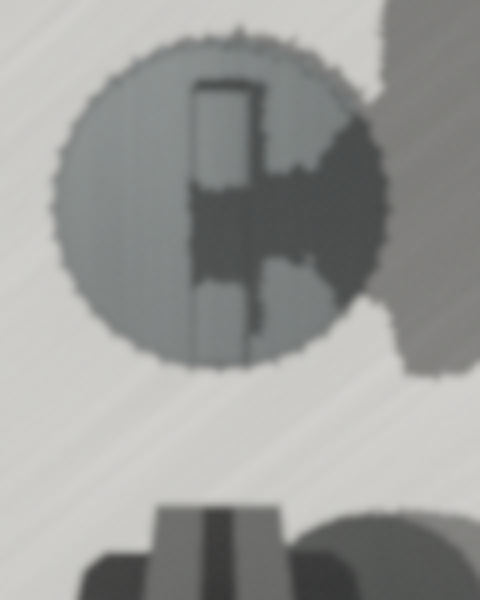

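View pics/l2.png

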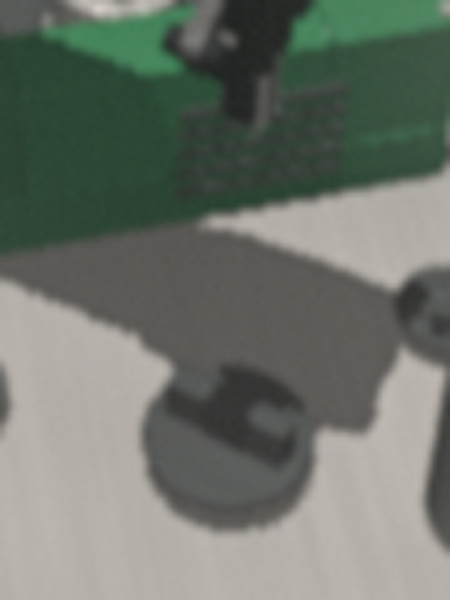

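Run:
```python
from h import *
p=telemetry.get_eef_pos();q=telemetry.get_eef_rot();M=R.from_quat([q[1],q[2],q[3],q[0]]).as_matrix()
dw=imaging.read_camera("wrist");ds=imaging.read_camera("side");print(p)
for w in (.006,.011):
  for h in (0,.005,.01,.015,.02,.025): print(w,h,proj(dw,p+M@[w,0,-h]),proj(ds,p+M@[-w,0.0,-h]))
```

```text
[ 0.55286114 -0.25288586  0.23937161]
0.006 0 [275.1171657 241.7497745] [311.34738729 231.43059956]
0.006 0.005 [275.16159144 245.25213937] [311.46472087 229.90490545]
0.006 0.01 [275.20855835 248.95484179] [311.58291421 228.36803197]
0.006 0.015 [275.2582909  252.87557701] [311.70197678 226.81985581]
0.006 0.02 [275.31104078 257.03418746] [311.8219182 225.2602518]
0.006 0.025 [275.36709117 261.45299861] [311.94274826 223.68909297]
0.011 0 [275.13012818 232.2207448 ] [313.31279   232.2502735]
0.011 0.005 [275.17525987 235.4831314 ] [313.43754676 230.72452845]
0.011 0.01 [275.22299361 238.93360987] [313.5632195  229.18758124]
0.011 0.015 [275.27356112 242.58892964] [313.68981834 227.63930804]
0.011 0.02 [275.32722246 246.46788964] [313.81735355 226.0795832 ]
0.011 0.025 [275.38427051 250.59166171] [313.94583557 224.50827919]
```

The grasp missed and the jaws shut fully. The side and wrist views both put the shut fingertips about 20 mm above the reported TCP, so I'll go lower, with a check on the opening.

Run:
```python
from h import *
C=[.5531,-.2530];q=down(np.radians(50.3))
open_jaws()
robot.line_to([*C,.045],q,feed=.3)
f0=telemetry.get_wrist_force()
for z in (.034,.028,.023,.018):
    robot.line_to([*C,z],feed=.05);f=telemetry.get_wrist_force();print(z,np.round(f-f0,2))
    if f[2]-f0[2]>5: break
grasp(60)
print(telemetry.get_opening(),telemetry.get_eef_pos(),telemetry.get_wrist_force(),telemetry.get_torque())
robot.line_to([*C,.06],feed=.1)
print(telemetry.get_opening(),telemetry.get_eef_pos(),telemetry.get_wrist_force(),telemetry.get_torque(),telemetry.get_t())
snap("g2")
d=imaging.read_camera("side");cv2.imwrite("pics/g2s.png",cv2.resize(d["frame"][200:320,250:370,::-1],None,fx=4,fy=4))
```

```text
0.034 [-0.15  0.46 -0.69]
0.028 [ 0.3   1.   -0.42]
0.023 [-0.15  0.62 -0.75]
0.018 [ 0.04  0.42 -0.44]
0.15435776431103648 [ 0.55342904 -0.25298276  0.0182731 ] [0.83690994 0.53135192 2.73254831] [ 0.12168905 -0.02951757 -0.00994367]
0.15705975427399613 [ 0.55311106 -0.2527552   0.05998615] [-0.3827298  -0.10103572 -3.19269736] [ 0.01474646  0.03037909 -0.0415111 ] 13.325
```

View pics/g2.png

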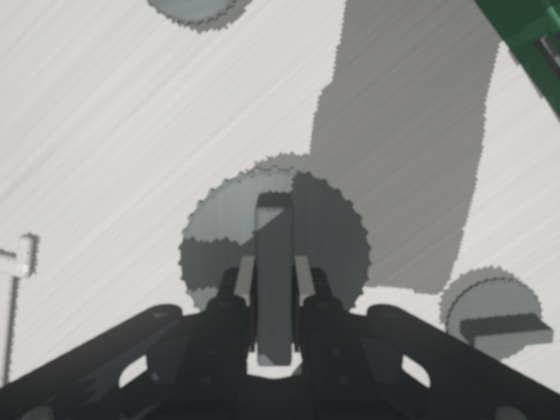

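View pics/g2s.png

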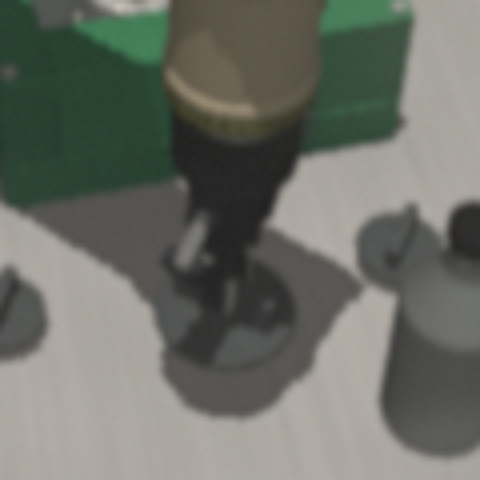

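Run:
```python
from h import *
N=[.5466,.0580];q=down(np.radians(80.4))
robot.line_to([.5531,-.253,.22],feed=.3)
robot.reach([*N,.22],q)
robot.line_to([*N,.11],feed=.15);robot.sleep(.2)
snap("p1")
f0=telemetry.get_wrist_force();print(f0,telemetry.get_opening(),telemetry.get_eef_pos())
for z in (.1,.094,.091,.089,.087,.085):
    robot.line_to([*N,z],feed=.04);f=telemetry.get_wrist_force();print(z,np.round(f-f0,2),np.round(telemetry.get_eef_pos(),4),np.round(telemetry.get_torque(),2))
    if f[2]-f0[2]>8: break
print(telemetry.get_t());snap("p2")
```

```text
[-0.40012158 -0.31719385 -2.73539392] 0.15776490661392115 [0.54699241 0.0581569  0.11063451]
0.1 [ 0.95 -0.39  1.1 ] [0.5464 0.0579 0.0997] [-0.    0.   -0.01]
0.094 [0.07 1.22 0.21] [0.5464 0.058  0.0937] [ 0.02 -0.   -0.01]
0.091 [ 0.58 -0.16 -0.45] [0.5465 0.058  0.0908] [0.02 0.04 0.  ]
0.089 [-0.36  0.07  0.45] [0.5465 0.058  0.0889] [ 0.   -0.08  0.01]
0.087 [0.75 0.49 0.93] [0.5465 0.058  0.0869] [ 0.02  0.01 -0.01]
0.085 [0.43 1.11 2.88] [0.5469 0.058  0.0852] [ 0.02 -0.11  0.08]
18.125
```

View pics/p1.png

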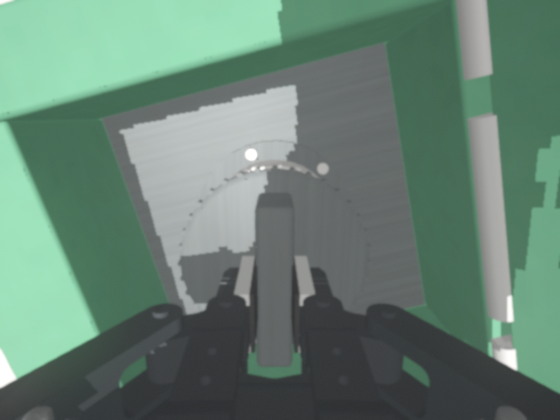

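View pics/p2.png

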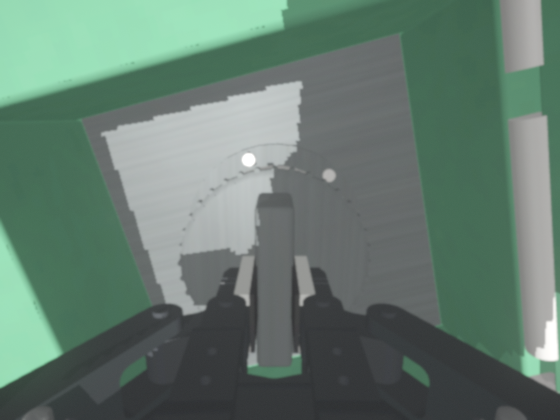

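Run:
```python
from h import *
N=[.5466,.0580]
for z in (.083,.081,.079,.077,.0755,.0745,.0735):
    robot.line_to([*N,z],feed=.04);robot.sleep(.1);f=telemetry.get_wrist_force();print(z,np.round(f,2),np.round(telemetry.get_eef_pos(),4),np.round(telemetry.get_torque(),2))
    if f[2]>18: break
print(telemetry.get_t(),telemetry.get_opening())
```

```text
0.083 [0.19 0.23 3.32] [0.5469 0.058  0.0833] [-0.02  0.02  0.02]
0.081 [-0.36  0.4   5.45] [0.5469 0.058  0.0813] [ 0.04  0.02 -0.02]
0.079 [-1.13  0.55  7.1 ] [0.5469 0.058  0.0794] [ 0.02  0.16 -0.07]
0.077 [-1.39  0.01  8.02] [0.547  0.058  0.0775] [-0.04  0.3  -0.01]
0.0755 [-2.08  0.87  9.4 ] [0.547  0.058  0.0761] [-0.01  0.43 -0.  ]
0.0745 [-1.27  1.17 10.22] [0.547  0.058  0.0751] [0.   0.53 0.02]
0.0735 [-2.83  0.22 11.99] [0.547  0.058  0.0743] [-0.01  0.57  0.02]
20.625 0.15915261068534586
```

Run:
```python
from h import *
N=[.5466,.0580]
robot.line_to([*N,.0728],feed=.03);print(np.round(telemetry.get_wrist_force(),2),np.round(telemetry.get_eef_pos(),4))
for dy in (5,10,20,30,40,50,60,70,76,79,81):
    robot.line_to([*N,.0728],down(np.radians(80.4-dy)),feed=.1);f=telemetry.get_wrist_force();m=telemetry.get_torque()
    q=telemetry.get_eef_rot();y=R.from_quat([q[1],q[2],q[3],q[0]]).as_matrix()[:,1]
    print(dy,np.round(f,1),np.round(m,2),np.round(telemetry.get_eef_pos(),4),round(80.4-np.degrees(np.arctan2(y[1],y[0])),1),round(telemetry.get_t(),2),round(telemetry.get_opening(),3))
    if abs(m[2])>1.5 or f[2]>35: break
```

```text
[-6.42  0.46 20.79] [0.547  0.0581 0.0742]
5 [-3.6  0.9 17.8] [ 0.01  0.85 -0.12] [0.5475 0.0581 0.0741] 5.0 21.12 0.159
10 [-1.1  0.8 15.8] [-0.04  0.56 -0.06] [0.5478 0.0581 0.0741] 10.0 21.38 0.16
20 [-1.1 -0.1 15.3] [ 0.02  0.25 -0.26] [0.548  0.0581 0.0742] 20.0 21.7 0.153
30 [-2.   1.8 16.2] [ 0.22  0.28 -0.19] [0.548  0.0583 0.0742] 30.0 22.02 0.156
40 [-1.   1.8 15.1] [ 0.19  0.25 -0.23] [0.548  0.0582 0.0742] 40.0 22.35 0.158
50 [-0.3  1.8 15.7] [ 0.29  0.33 -0.24] [0.548  0.0583 0.0742] 50.0 22.68 0.155
60 [-1.5  1.6 15.8] [ 0.23  0.38 -0.22] [0.548  0.0582 0.0742] 60.0 23.0 0.157
70 [-0.5  1.8 15.6] [ 0.25  0.3  -0.18] [0.548  0.0581 0.0742] 70.0 23.32 0.159
76 [-0.3  1.8 16.4] [ 0.17  0.31 -0.17] [0.548  0.058  0.0742] 76.0 23.58 0.161
79 [-1.2  1.3 15.7] [ 0.11  0.24 -0.03] [0.548  0.058  0.0742] 79.0 23.83 0.158
81 [-0.1 -0.3 15.7] [0.15 0.19 0.03] [0.548  0.0579 0.0742] 81.0 24.08 0.153
```

Run:
```python
from h import *
N=[.5466,.0580]
for dy in (83,84.5,86,87.5,89):
    robot.line_to([*N,.0728],down(np.radians(80.4-dy)),feed=.1);robot.sleep(.1);f=telemetry.get_wrist_force();m=telemetry.get_torque()
    q=telemetry.get_eef_rot();y=R.from_quat([q[1],q[2],q[3],q[0]]).as_matrix()[:,1]
    print(dy,np.round(f,1),np.round(m,2),np.round(telemetry.get_eef_pos(),4),round(80.4-np.degrees(np.arctan2(y[1],y[0])),1),round(telemetry.get_t(),2),round(telemetry.get_opening(),3))
    if abs(m[2])>1.0 or f[2]>35: break
snap("t1")
```

```text
83 [-1.1  0.6 15. ] [0.06 0.27 0.12] [0.5479 0.0579 0.0742] 83.0 24.43 0.162
84.5 [-2.5 -0.  17.8] [0.07 0.76 0.43] [0.5476 0.0581 0.0742] 84.5 24.78 0.156
86 [-5.9  0.6 20.7] [0.21 1.45 0.64] [0.5471 0.0582 0.0741] 85.9 25.13 0.154
87.5 [-5.9  0.7 20.5] [0.17 1.41 1.28] [0.547  0.0582 0.0741] 87.4 25.48 0.157
```

View pics/t1.png

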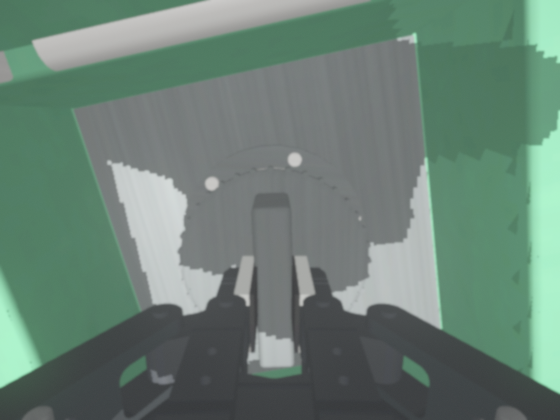

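Run:
```python
from h import *
N=[.5466,.0580];q=down(np.radians(80.4-85))
def rep(s):
    print(s,np.round(telemetry.get_wrist_force(),1),np.round(telemetry.get_torque(),2),np.round(telemetry.get_eef_pos(),4),round(telemetry.get_opening(),3),round(telemetry.get_t(),2))
robot.line_to([*N,.0742],q,feed=.05)
for z in (.0755,.077,.078,.079,.080,.081):
    robot.line_to([*N,z],feed=.04);robot.sleep(.05);rep(z)
    if telemetry.get_wrist_force()[2]<-7: break
m0=telemetry.get_torque()[2]
robot.line_to([*N,telemetry.get_eef_pos()[2]-.0005],down(np.radians(80.4-83)),feed=.05);rep("ccw test")
```

```text
0.0755 [-0.7  1.4  8.8] [0.13 0.34 0.19] [0.5469 0.0582 0.076 ] 0.159 26.08
0.077 [-0.7  1.6  7.3] [0.16 0.19 0.21] [0.5469 0.0581 0.0774] 0.158 26.38
0.078 [0.3 0.5 6. ] [0.2  0.05 0.22] [0.5469 0.0582 0.0782] 0.154 26.68
0.079 [0.3 1.5 4.8] [ 0.25 -0.18  0.2 ] [0.5469 0.0581 0.0792] 0.156 26.98
0.08 [ 6.7  0.6 -7.9] [ 0.17 -1.41  0.3 ] [0.5467 0.0581 0.0793] 0.16 27.28
ccw test [1.8 1.3 7.6] [ 0.25 -0.07  0.  ] [0.5468 0.058  0.0792] 0.153 27.53
```

Run:
```python
from h import *
N=[.5466,.0580]
open_jaws();print(telemetry.get_wrist_force(),telemetry.get_opening())
robot.sleep(.3)
robot.line_to([*N,.12],feed=.1)
robot.line_to([*N,.26],feed=.3);snap("r1")
robot.line_to([.488,.058,.38],down(np.radians(0.4)),feed=.3);snap("r2")
d=imaging.read_camera("side");cv2.imwrite("pics/r1s.png",d["frame"][:,:,::-1])
print(telemetry.get_t())
for p in ([.535,.33,.42],[.535,.33,.265],[.535,.07,.265]): print(robot.solve_ik(np.array(p),down(np.radians(4))))
```

```text
[ 0.40129004 -0.19996911 -1.09742112] 0.9996822861402392
30.6917
[-1.31149188  0.54140993  1.23656995  1.0555686  -0.53097495  1.84954958
 -0.21606328]
[-1.37366546  0.48425265  1.08537063  1.39955381 -0.42529652  1.50752793
 -0.24194334]
[-1.31344736  0.2465502   1.30372082  1.64106421 -0.2397874   1.4380687
  0.08451053]
```

View pics/r1.png

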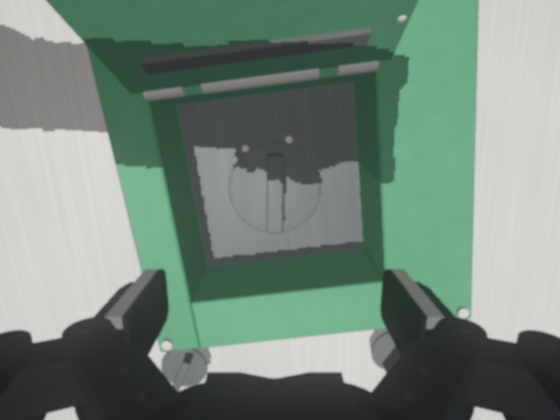

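View pics/r2.png

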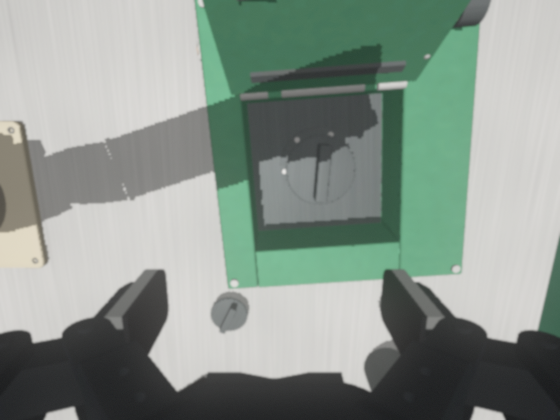

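View pics/r1s.png

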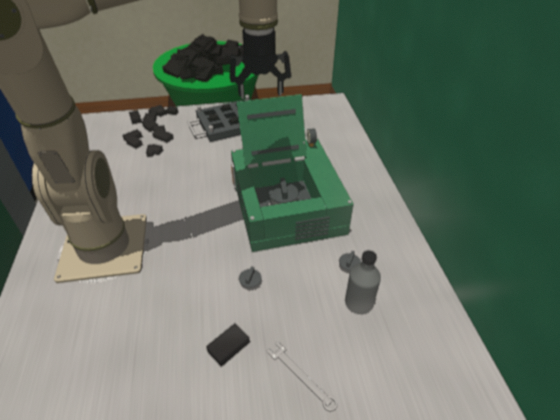

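Run:
```python
import cv2,numpy as np
L=[]
for n,(x0,y0) in {"r1":(225,135),"r2":(270,125)}.items():
    im=cv2.imread(f"pics/{n}.png")[y0:y0+110,x0:x0+100];im=cv2.convertScaleAbs(im,alpha=1.6);L.append(cv2.resize(im,(400,440),interpolation=cv2.INTER_CUBIC))
cv2.imwrite("pics/rz.png",np.hstack(L))
```

```text
(no output)
```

View pics/rz.png

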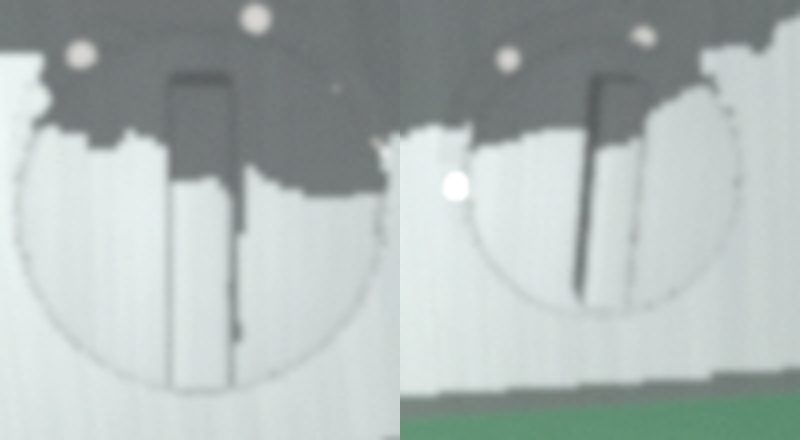

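Run:
```python
from h import *
a=pickle.load(open("pics/r1.pkl","rb"));b=pickle.load(open("pics/r2.pkl","rb"))
A=lambda x,y:(a,(225+(x+.5)/4-.5,135+(y+.5)/4-.5));B=lambda x,y:(b,(270+(x+.5)/4-.5,125+(y+.5)/4-.5))
for s,t in [((171,84),(197,80)),((232,84),(245,80)),((171,386),(183,303)),((232,386),(228,306))]: print("bar top",tri(A(*s),B(*t)))
print("mid",tri(A(201.5,235),B(213,192)))
for z in (.088,.092,.1):
  print(z,[np.round(onz(*A(x,205),z)[:2],4) for x in (15,386)],[np.round(onz(*B(x,180),z)[:2],4) for x in (68,341)],onz(*A(200,392),z)[1],onz(*B(205,313),z)[1])
```

```text
bar top (array([0.54212188, 0.09091376, 0.10632774]), [0.0001, 0.0001])
bar top (array([0.5555104 , 0.09138002, 0.11422063]), [0.0004, 0.0004])
bar top (array([0.53900512, 0.02444803, 0.11936216]), [0.0002, 0.0002])
bar top (array([0.55287287, 0.02360866, 0.11898079]), [0.0001, 0.0001])
mid (array([0.5474249 , 0.05795252, 0.11417235]), [0.0002, 0.0002])
0.088 [array([0.5027, 0.0616]), array([0.5921, 0.0576])] [array([0.5041, 0.0576]), array([0.592 , 0.0583])] 0.01224476560868816 0.013936115026351434
0.092 [array([0.5033, 0.0624]), array([0.5916, 0.0584])] [array([0.504 , 0.0582]), array([0.5911, 0.0589])] 0.013563209498530765 0.014898354724815488
0.1 [array([0.5044, 0.0638]), array([0.5906, 0.06  ])] [array([0.5037, 0.0594]), array([0.5893, 0.06  ])] 0.016200097278215933 0.01682283412174361
```

The cap is centred at (0.547, 0.058). It rose 5.1 mm and caught, so it is clicked home. Now the flap, pushed from behind.

Run:
```python
from h import *
q=down(np.radians(4))
def rep(s): print(s,np.round(telemetry.get_wrist_force(),1),np.round(telemetry.get_eef_pos(),3),round(telemetry.get_t(),2))
p=telemetry.get_eef_pos();robot.line_to([p[0],p[1],.43],feed=.3)
grasp(20)
robot.line_to([.535,.33,.43],q,feed=.35);rep("over")
robot.line_to([.535,.33,.265],feed=.25);rep("behind")
y=.30
f0=telemetry.get_wrist_force()
for y in (.29,.26,.23,.2,.17,.14,.11,.09,.07):
    robot.line_to([.535,y,.265],feed=.12);rep(y)
    if np.linalg.norm(telemetry.get_wrist_force()-f0)>20: break
for n in("side","top"):
    d=imaging.read_camera(n);cv2.imwrite(f"pics/f_{n}.png",d["frame"][:,:,::-1])
```

```text
over [-0.6 -0.3  0.1] [0.535 0.328 0.43 ] 32.93
behind [ 0.4 -0.5  1.1] [0.536 0.33  0.267] 33.74
0.29 [-0.5  0.4  0.2] [0.535 0.29  0.266] 34.23
0.26 [0.2 1.7 0.6] [0.535 0.259 0.265] 34.62
0.23 [ 0.2  2.6 -1.6] [0.535 0.23  0.265] 35.02
0.2 [ 1.1  1.5 -1.3] [0.535 0.2   0.265] 35.42
0.17 [1.7 1.  5.4] [0.535 0.171 0.265] 35.83
0.14 [ 0.2  0.7 -0.2] [0.535 0.141 0.265] 36.23
0.11 [ 0.3  0.9 -0.2] [0.535 0.11  0.265] 36.62
0.09 [-0.1 -0.2 -0.1] [0.535 0.09  0.265] 36.94
0.07 [-0.6  0.2 -0.2] [0.535 0.07  0.265] 37.26
```

View pics/f_side.png

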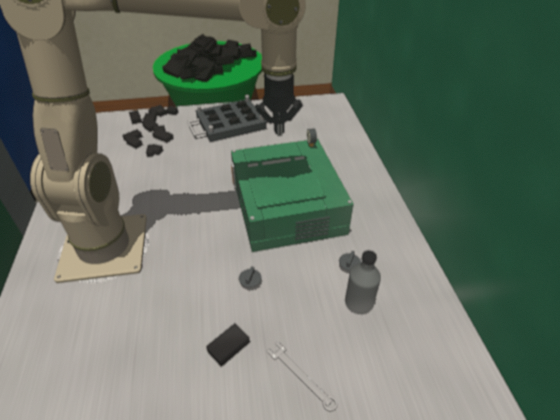

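View pics/f_top.png

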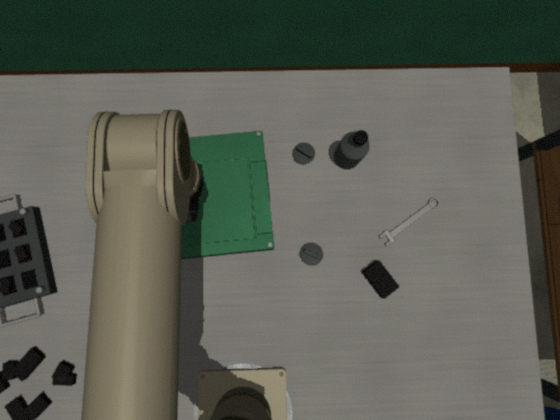

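Run:
```python
from h import *
robot.line_to([.535,.07,.36],feed=.3)
S=imaging.read_camera("side");T=imaging.read_camera("top")
c=lambda d,x,y,w,h,n:cv2.imwrite(n,cv2.resize(d["frame"][y:y+h,x:x+w,::-1],None,fx=5,fy=5,interpolation=cv2.INTER_CUBIC))
c(S,225,135,130,110,"pics/v_s.png");c(T,170,125,110,110+20,"pics/v_t.png");print(telemetry.get_wrist_force(),telemetry.get_t())
```

```text
[-0.30687629  0.04097747 -0.28322038] 37.925
```

View pics/v_s.png

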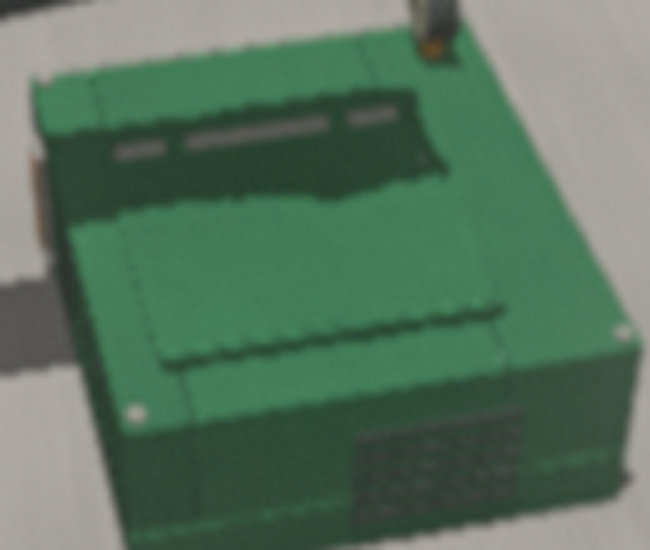

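View pics/v_t.png

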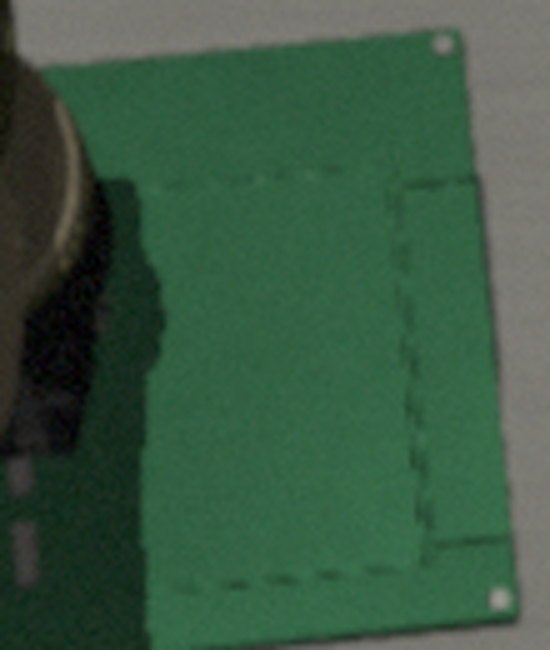

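Run:
```python
from h import *
S=imaging.read_camera("side");T=imaging.read_camera("top")
for s,t in [((163,358),(424,562)),((505,306),(396,185))]:
    print(tri((S,(225+s[0]/5,135+s[1]/5)),(T,(170+t[0]/5,125+t[1]/5))))
robot.close_job();print(telemetry.get_t())
```

```text
(array([ 0.45563057, -0.04490741,  0.13561212]), [0.0009, 0.0009])
(array([ 0.64805837, -0.03482744,  0.13674325]), [0.0056, 0.0056])
the job is handed in; nothing more can be done
the job is handed in; nothing more can be done
```

The filler cap is clicked home in the neck, the flap is shut, and I handed the job in at about 38 s of the 58 s. No verdict was reported.

**What I did**
- **Cap:** I gripped the cap and set it on the neck with the bar along the slots I had seen in the pictures, at about −10°. It dropped straight in, so I did not need to feel for the slots. I pushed it down and turned it clockwise until it hit the stop at about 85°, then let it rise to the click and released it.
- **Flap:** I pushed it from behind over its over-centre point and it snapped shut.

**Last checks**
- **Cap height:** it rose 5.1 mm from fully pushed down and then held against an upward pull, which matches home at 5 mm.
- **Cap position:** the pictures put its centre within about 1 mm of the neck's axis.
- **Flap:** its free edge measured at z ≈ 0.136 m, which is flat. One of the two corners had a 5.6 mm ray mismatch, so that figure is rough.
- **Bystanders:** by eye they had not moved in the pictures, and the arm was clear with about 0 N at the wrist.

**What failed or disagreed**
- **First grasp:** it missed and the jaws closed on nothing. In the side and wrist pictures the fingertips sit about 20 mm above the reported TCP, so I gripped about 16 mm lower and it held.
- **Cap height from pictures:** the two-view measurement of the bar top scattered between 0.106 and 0.119 m against an expected 0.120 m. I relied on the arm's own rise and force readings instead.

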